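# Knock two chocolate slabs out of their mould

### The arm

A 6-joint arm with a two-finger parallel gripper is mounted at the origin on a cart in front of the work surface, level with it; the furniture and walls round the work are solid. World frame = base frame: x ahead of the robot, y to its left, z up, the work surface at z = 0. Lengths are in m, angles in rad, forces in N, time in s.
With the tool pointing down it reaches from about 0.25 to 0.725 m from the base axis. Payload 4 kg.
Tool frame: the origin (TCP) lies on the centre line of the jaws, within the pads' length; the fingertips stand 17 mm ahead of it and the grasp point (between the pads) lies 2 mm behind it; z points along the fingers, y is the line along which they close (so a half turn about z gives the same grasp; the last joint's range is limited). The gripper opens to 85 mm and grips with 20 to 120 N. Pads are 22 mm wide; open, the fingers measure 114 mm over their backs; the gripper's body (76 mm by 85 mm) begins 54 mm behind the grasp point. The pads swing forward as they close: fully open they stand 13 mm farther back than shut.
Start: joints at [-1.286, 0.241, 0.005, 1.335, 0, 1.571], TCP at [0.14, -0.48, 0.248] pointing down, gripper open.
Joint ranges: [-2.72, 2.72], [-1.05, 1.87], [-1.09, 1.28], [-1.99, 2.15], [-1.42, 1.44], [-3.14, 3.14]. Speed limits (rad/s): [2.79, 2.79, 3.14, 3.14, 3.14, 3.14].

### API

Orientations are given as a unit quaternion [x, y, z, w].
In Python, from workcell import get_obs, imaging, order gives the robot as it stands.
- The arm moves only by the tool apply_moves, never from a script. Its argument "targets" is a list that holds one entry, the list of rows, each a list of 5 numbers: the shift along the world's x, y, z in units of 40 mm (1.0 is 40 mm), then the turn about the world's z in degrees, then the gripper command: -1 is shut, 1 is fully open, values between are in proportion. In form: [[[dx, dy, dz, turn, fingers], ...]]. A call has 1 to 8 rows; each row shifts and turns the commanded pose from where the row before left it; what a row does not reach is not made up. A row lasts 1/12 s, in which the tool goes at most 41.7 mm and 7.16 degrees, less where a joint would pass 70% of its speed; a pose out of reach is approached as far as the arm can. A call is refused whole if a number of a shift passes 1 or a number of a turn 7.16, either way. A call with a gripper value outside its range is refused whole. The fingers move at their own pace and stop on an object; the grip force is fixed at half the most. Time passes only in rows, so rows that do not move let the fingers close. It gives the time, the measured TCP pose, the force, the opening and the grip force at its end, in the units of the state.
- get_obs(): the state, without advancing time (a new reading comes with each control period).
- imaging.camera(name): name is "scene" or "top"; returns (picture, depth): 480x640x3 uint8, blue, green, red; 480x640 float32, m along the optical axis (not along the pixel's ray), 0 where there is no reading.
- imaging.get_calibration(name): a dict with "camera_matrix" (3x3 intrinsics, pixels), "eye" and "rotation" of the camera in the world. Camera axes: x right, y down, z forward; pixel columns grow to the right and rows downward; lengths in m; the calibration is good to about 2 mm. A picture is of the moment at which its call begins. get_calibration takes no time and is no camera call.
- order.job_done(): hands the job in; it is judged then, once.
The state is a dict: "clock": time; "joint_pos": joint angles; "joint_vel": joint speeds; "tau": joint torques, N m; "eef_pos": TCP position; "tool_rot": TCP orientation; "ft_force": force on the tool from outside, world axes, zero at the start; "ft_torque": the same for the moment, N m; "grip_width": finger opening in m; "grasp_force": force on a finger pad.
Only numpy, scipy, OpenCV 4.12 (cv2) and the standard library are available. Lean on these libraries where they do the work, as an engineer would, in place of code of your own. Each camera call takes 0.05 s, during which the arm holds its last target. There are 200 camera calls.

### The job

Two chocolate slabs are stuck in the aluminium mould: lay it mouth-down on the wooden board and knock its handle end on the board from a few centimetres up until both slabs drop out. Do not let the mould topple from standing or the slabs fall far, or they crack. Then set the empty mould flat on the bare worktop, clear of the board, leaving the slabs flat on the board, patterned side up, and the pots, cups and bell undisturbed.

Things in the scene. Friction and masses are not known exactly. Their poses are not given: they have to be found in the camera images.
- mould_mid (a point): Centre of the loose aluminium mould, an open two-pocket tray 140 (x) x 126 (y) x 34 (z) mm, 0.36 kg empty; the point is 17 mm from mouth and back, 70 mm from each end. z points out of the open mouth, x away from the handle. It starts mouth-up on the worktop, both slabs in it.
- mould_handle (a point): Middle of the handle: axis of a black sleeve 19 mm thick, 64 mm long, along the mould's y, 115 mm from mould_mid on its -x side, half-way up the mould; axes as mould_mid. The sleeve turns easily on its rod: a mould lifted by it swings and hangs end-down, far end 185 mm below. 35 mm open space between sleeve and mould; the arms that carry it are 42 mm either side of the middle.
- slab0_mid (a point): Centre of a slab, 120 (x) x 46 (y) x 18 (z) mm, 0.13 kg. z points to its plain back, -z to its patterned side. It starts in the pocket on the mould's +y side (30 mm off mould_mid), its back up and 12 mm below the rim. With the mould lying mouth-down on the board this point is 33 mm over the worktop while stuck, 21 mm once dropped out.
- slab1_mid (a point): Centre of the other, equal slab, in the pocket on the mould's -y side; otherwise as slab0_mid.
- mould: The mould; origin at the centre of its back, axes as mould_mid. Grey silicone strips low in each pocket squeeze the slab's long sides and hold it with about 4 times its weight, so it stays in when turned over gently; each sharp knock shifts it by some mm until it drops out. E.g. with the mould mouth-down, lift the handle end 40 to 60 mm, far end resting on the board, and let go; repeat.
- slab0: The first slab's body; origin at the centre of its patterned face, 9 mm from slab0_mid; same axes.
- slab1: The other slab's body; origin at the centre of its patterned face, 9 mm from slab1_mid; same axes.
- board: Pale wooden board, 170 (x) x 240 (y) mm, its top 12 mm above the worktop, fixed. Origin at the centre of its underside, on the worktop; z up.
- service_bell: Bystander: domed service bell, 76 mm wide, 54 mm high; origin under its centre.
- sauce_cup_red: Bystander: small lidded sauce cup, 69 mm wide, 36 mm high; origin under its centre.
- sauce_cup_alioli: Bystander: small lidded sauce cup, 69 mm wide, 36 mm high; origin under its centre.
- deli_pot_romesco: Bystander: lidded deli pot, 73 mm wide, 64 mm high; origin under its centre.
Not all that is in view belongs to the job. Leave any red look-alike of the slab1 alone.

How it is judged:
On the way:
1. The mould lies mouth-down on the board and both slabs have dropped out of it onto the board beneath (angle between mould_mid's own z axis and vertical above 2.9 rad and z of mould_mid in the frame of board below 0.036 m and x of slab0_mid in the frame of board between -0.07 and 0.07 m and y of slab0_mid in the frame of board between -0.085 and 0.085 m and z of slab0_mid in the frame of board between 0.017 and 0.025 m and angle between each of slab0_mid, slab1_mid's own z axis and vertical above 3 rad and x of slab1_mid in the frame of board between -0.07 and 0.07 m and y of slab1_mid in the frame of board between -0.085 and 0.085 m and z of slab1_mid in the frame of board between 0.017 and 0.025 m), for 0.2 s.
At the end, for the whole second after the job is handed in: Both slabs flat on the board, patterned side up, centres 17-25 mm high and within 70 mm (x) and 85 mm (y) of its centre; the mould flat on the worktop either way up (0.06 rad, centre under 21.5 mm), not touching the board; all at rest (x of slab0_mid in the frame of board between -0.07 and 0.07 m and y of slab0_mid in the frame of board between -0.085 and 0.085 m and z of slab0_mid in the frame of board between 0.017 and 0.025 m and angle between each of slab0_mid, slab1_mid's own z axis and vertical above 3 rad and x of slab1_mid in the frame of board between -0.07 and 0.07 m and y of slab1_mid in the frame of board between -0.085 and 0.085 m and z of slab1_mid in the frame of board between 0.017 and 0.025 m and linear speed of each of mould, slab0, slab1 below 0.02 m/s and height (world z) of mould_mid between 0.012 and 0.0215 m and contact force between mould and board below 0.05 N and (angle between mould_mid's own z axis and vertical below 0.06 rad or angle between mould_mid's own z axis and vertical above 3.08 rad)).
It fails at once if The mould is let fall freely faster than 0.7 m/s (toppled from standing or dropped from a height) (linear speed of mould above 0.7 m/s and contact force between the fingers and mould below 0.2 N).
It fails at once if A slab drops out of the mould from a height (over 0.9 m/s) ((linear speed of slab0 above 0.9 m/s and z of slab0_mid in the frame of mould_mid above 0.015 m) or (linear speed of slab1 above 0.9 m/s and z of slab1_mid in the frame of mould_mid above 0.015 m)).
It fails at once if The bell, a cup or the pot is shoved more than 40 mm (distance of any of service_bell, sauce_cup_red, sauce_cup_alioli, deli_pot_romesco from where it was at the start of the episode above 0.04 m).
It also fails if it takes over 72 s, if anything falls off the work surface, if the arm or the gripper's body presses on something with over 40 N, if the wrist force passes 120 N, or if a joint passes its speed limit or range.

## Working session

There is one attempt and no reset: what is moved stays moved. The work goes in short steps, Python scripts to look and compute and a tool call to move; the robot and the scene stay as the last step left them, time stands still between calls to the robot, and variables do not carry over. Pictures are saved under pics/ and viewed, at most 10 in all, crops included, and the job is handed in when it is done.

Besides the shell and the picture viewer there is one more tool, called as name(argument=value, ...), one argument or row to a line, values as JSON. apply_moves: Moves the arm, as the interface text tells. Its arguments: {"type":"object","properties":{"targets":{"type":"array","items":{"type":"array","items":{"type":"array","items":{"type":"number"}}}}},"required":["targets"]}

```bash
mkdir -p pics
cat > h.py <<'E'
import numpy as np, cv2
from workcell import get_obs, imaging, order
def snap(cam,name,crop=None,s=1):
    p,d=imaging.camera(cam)
    np.save('pics/%s_d.npy'%name,d); np.save('pics/%s_p.npy'%name,p)
    cv2.imwrite('pics/%s.png'%name,p if crop is None else cv2.resize(p[crop[1]:crop[3],crop[0]:crop[2]],None,fx=s,fy=s,interpolation=cv2.INTER_CUBIC))
    return p,d
def world(cam,d):
    c=imaging.get_calibration(cam);K=np.array(c['camera_matrix']);R=np.array(c['rotation']);e=np.array(c['eye'])
    v,u=np.mgrid[:480,:640]
    P=np.stack([(u-K[0,2])/K[0,0]*d,(v-K[1,2])/K[1,1]*d,d],-1)
    return P@R.T+e
E
python3 - <<'E'
from h import *
for c in('top','scene'):
    p,d=snap(c,c+'0'); print(c,imaging.get_calibration(c))
    W=world(c,d); print(W[240,320],W[400,320],W[240,500])
print(get_obs())
E
```

```text
top {'camera_matrix': array([[520.12233066,   0.        , 322.79929357],
       [  0.        , 520.12233066, 244.52267844],
       [  0.        ,   0.        ,   1.        ]]), 'eye': array([0.4345318 , 0.0636285 , 1.25595088]), 'rotation': array([ 0.70680518, -0.70622006,  0.03265808, -0.02476113])}Traceback (most recent call last):
  File "<stdin>", line 4, in <module>
  File "h.py", line 12, in world
    return P@R.T+e
           ~^~~~
ValueError: matmul: Input operand 1 has a mismatch in its core dimension 0, with gufunc signature (n?,k),(k,m?)->(n?,m?) (size 4 is different from 3)
```

View pics/top0.png

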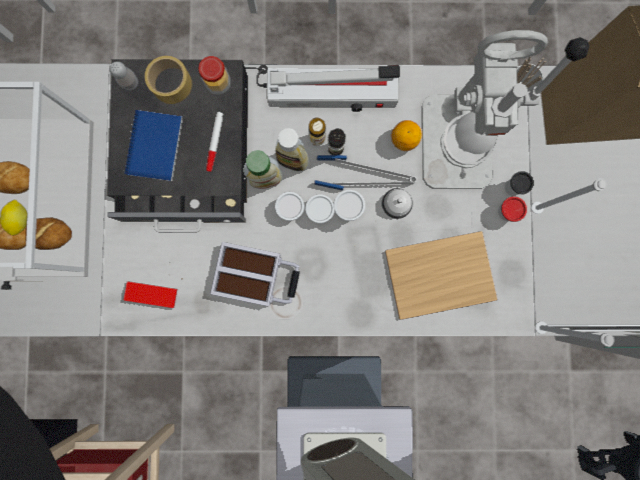

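```bash
sed -i "s/R=np.array(c\['rotation'\])/R=Rotation.from_quat(c['rotation']).as_matrix()/; 1s/^/from scipy.spatial.transform import Rotation\n/" h.py
python3 - <<'E'
from h import *
np.set_printoptions(precision=4,suppress=True)
p,d=snap('scene','scene0'); p,d=snap('top','top1',(200,220,510,330),2.5)
W=world('top',d)
for n,u,v in [('base',345,455),('mould s0?',250,260),('s1',244,288),('handle',292,284),('board',441,275),('b1',388,252),('b2',483,234),('b3',495,299),('b4',401,317),('bell',398,203),('red',513,208),('cup1',349,206),('cup',320,208),('cup',289,207),('table',330,260),('table',360,300)]: print(n,W[v,u])
# handle black
m=(p.max(2)<50); m[:, :270]=0; m[:,310:]=0; m[:255]=0; m[310:]=0
print('handle',W[m].mean(0),W[m].max(0)[2],m.sum()); v,u=np.where(m); print(cv2.minAreaRect(np.c_[u,v].astype(np.int32)))
# mould body from height
Z=W[...,2]; m=(Z>.012)&(Z<.05); m[:, :195]=0; m[:,310:]=0; m[:235]=0; m[312:]=0
print(cv2.minAreaRect(W[m][:,:2].astype(np.float32)),np.percentile(Z[m],[5,50,95,99]))
m=(abs(Z-.012)<.006)&(p[...,2].astype(int)-p[...,0]>35); m[:, :370]=0;m[:225]=0;m[330:]=0
print('board',cv2.minAreaRect(W[m][:,:2].astype(np.float32)),m.sum())
print(get_obs())
E
```

```text
base [0.1332 0.0128 0.2936]
mould s0? [0.4979 0.2224 0.0221]
s1 [0.4318 0.2363 0.0183]
handle [0.4412 0.1225 0.0243]
board [ 0.463  -0.2334  0.0116]
b1 [ 0.518  -0.1067  0.0123]
b2 [ 0.5625 -0.3389  0.0051]
b3 [ 0.406  -0.3591  0.0193]
b4 [ 0.3635 -0.1355  0.0163]
bell [ 0.6322 -0.1276  0.0407]
red [ 0.62   -0.3982  0.0462]
cup1 [ 0.6212 -0.0103  0.0632]
cup [0.6206 0.0567 0.0359]
cup [0.6232 0.1301 0.0337]
table [0.4993 0.0322 0.0001]
table [ 0.4031 -0.04   -0.001 ]
handle [0.4447 0.124  0.0257] 0.033562436965361986 162
((285.313720703125, 273.55303955078125), (44.923404693603516, 21.97614097595215), 52.30575942993164)
((0.46051305532455444, 0.20708923041820526), (0.19489502906799316, 0.12616117298603058), 78.4829330444336) [0.0185 0.0242 0.0368 0.0392]
board ((0.4640243947505951, -0.23332689702510834), (0.1692047268152237, 0.24060527980327606), 11.185175895690918) 6810
{'clock': 0.15, 'joint_pos': array([-1.286 ,  0.2413,  0.004 ,  1.3352, -0.    ,  1.5708]), 'joint_vel': array([ 0.0011, -0.0017,  0.0043, -0.0016,  0.0023,  0.0002]), 'tau': array([ -0.0012, -37.2633,  25.264 ,   0.0124,  -0.0001,  -0.    ]), 'eef_pos': array([ 0.1403, -0.4794,  0.2476]), 'tool_rot': array([ 0.9899,  0.1419, -0.0001, -0.0008]), 'ft_force': array([-0.5321,  0.2724, -0.8354]), 'ft_torque': array([-0.0003, -0.0195,  0.0255]), 'grasp_force': 0.0, 'grip_width': 0.08547547884035674}
```

View pics/scene0.png

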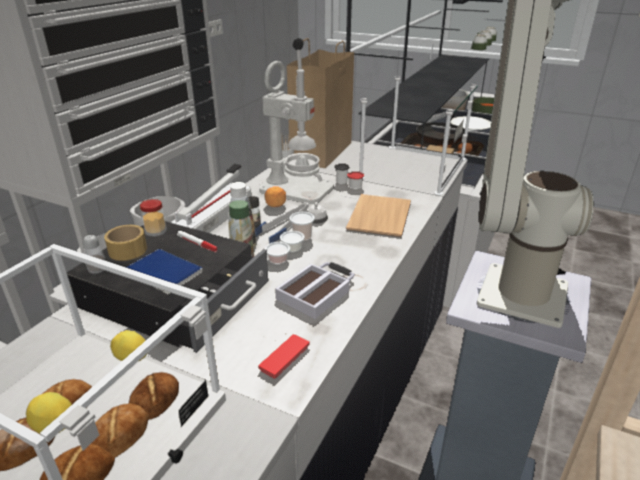

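View pics/top1.png

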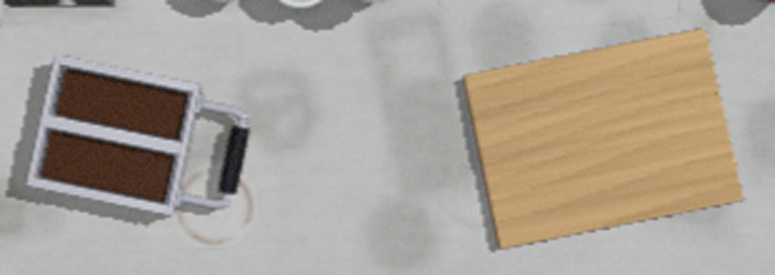

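The handle is at crop pixel (234,160), which is about (0.443, 0.121) in the world. The mould's x axis lies at 78.5° and its centre at about (0.466, 0.234). The board, at crop (603,138), has its centre at about (0.464, -0.233) and is yawed 11°. The red bar at top-view pixel (150,295) is the look-alike, with no pocket around it. The brown slabs in the tray are the real ones.

apply_moves(
  targets=[
    [[0.316, 0.625, -0.1, 6.34, -0.06], [0.316, 0.625, -0.1, 6.34, -0.06], [0.316, 0.625, -0.1, 6.34, -0.06], [0.316, 0.625, -0.1, 6.34, -0.06], [0.316, 0.625, -0.1, 6.34, -0.06], [0.316, 0.625, -0.1, 6.34, -0.06], [0.316, 0.625, -0.1, 6.34, -0.06], [0.316, 0.625, -0.1, 6.34, -0.06]],
  ],
)

```text
clock: 0.82
eef_pos: [0.2418, -0.2785, 0.2159]
tool_rot: [0.832, 0.554, 0.0, -0.0]
ft_force: [0.8, 0.3, -0.3]
grip_width: 0.0401
grasp_force: 0.0
```

apply_moves(
  targets=[
    [[0.316, 0.625, -0.1, 6.34, -0.06], [0.316, 0.625, -0.1, 6.34, -0.06], [0.316, 0.625, -0.1, 6.34, -0.06], [0.316, 0.625, -0.1, 6.34, -0.06], [0.316, 0.625, -0.1, 6.34, -0.06], [0.316, 0.625, -0.1, 6.34, -0.06], [0.316, 0.625, -0.1, 6.34, -0.06], [0.316, 0.625, -0.1, 6.34, -0.06]],
  ],
)

```text
clock: 1.48
eef_pos: [0.3429, -0.0785, 0.1841]
tool_rot: [0.514, 0.857, -0.0, 0.0]
ft_force: [0.7, -1.0, -0.5]
grip_width: 0.0403
grasp_force: 0.0
```

apply_moves(
  targets=[
    [[0.316, 0.625, -0.1, 6.34, -0.06], [0.316, 0.625, -0.1, 6.34, -0.06], [0.316, 0.625, -0.1, 6.34, -0.06], [0.316, 0.625, -0.1, 6.34, -0.06], [0.316, 0.625, -0.1, 6.34, -0.06], [0.316, 0.625, -0.1, 6.34, -0.06], [0.316, 0.625, -0.1, 6.34, -0.06], [0.316, 0.625, -0.1, 6.34, -0.06]],
  ],
)

```text
clock: 2.15
eef_pos: [0.444, 0.1215, 0.1518]
tool_rot: [0.097, 0.995, -0.0, -0.0]
ft_force: [0.0, -1.2, 0.3]
grip_width: 0.0402
grasp_force: 0.0
```

apply_moves(
  targets=[
    [[0, 0, 0, 0, -0.06], [0, 0, 0, 0, -0.06]],
  ],
)

```text
clock: 2.32
eef_pos: [0.4437, 0.1211, 0.1516]
tool_rot: [0.1, 0.995, -0.0, -0.001]
ft_force: [-0.4, 0.6, 0.1]
grip_width: 0.0404
grasp_force: 0.0
```

apply_moves(
  targets=[
    [[0, 0, -0.41, 0, -0.06], [0, 0, -0.41, 0, -0.06], [0, 0, -0.41, 0, -0.06], [0, 0, -0.41, 0, -0.06], [0, 0, -0.41, 0, -0.06], [0, 0, -0.41, 0, -0.06], [0, 0, -0.41, 0, -0.06], [0, 0, -0.41, 0, -0.06]],
  ],
)

```text
clock: 2.98
eef_pos: [0.4432, 0.1189, 0.0206]
tool_rot: [0.102, 0.995, -0.0, -0.0]
ft_force: [0.3, 0.1, 0.2]
grip_width: 0.0402
grasp_force: 0.0
```

apply_moves(
  targets=[
    [[0, 0, 0, 0, -0.3], [0, 0, 0, 0, -0.6], [0, 0, 0, 0, -1], [0, 0, 0, 0, -1], [0, 0, 0, 0, -1], [0, 0, 0, 0, -1]],
  ],
)

```text
clock: 3.48
eef_pos: [0.4437, 0.1196, 0.0216]
tool_rot: [0.101, 0.995, -0.001, 0.0]
ft_force: [-1.4, -2.5, -1.7]
grip_width: 0.0167
grasp_force: 58.6
```

Run:
```python
import numpy as np
f=np.radians(np.linspace(0,84,17)); s=185*(1-np.cos(f))+17*np.sin(f); z=185*np.sin(f)+17*(np.cos(f)-1)+10*f/f[-1]
print([[round(a*.2/40,2),round(a*.98/40,2),round(b/40,2),0,-1] for a,b in zip(np.diff(s),np.diff(z))])
```

```text
[[np.float64(0.01), np.float64(0.06), np.float64(0.44), 0, -1], [np.float64(0.02), np.float64(0.09), np.float64(0.43), 0, -1], [np.float64(0.03), np.float64(0.13), np.float64(0.42), 0, -1], [np.float64(0.03), np.float64(0.17), np.float64(0.41), 0, -1], [np.float64(0.04), np.float64(0.2), np.float64(0.39), 0, -1], [np.float64(0.05), np.float64(0.23), np.float64(0.37), 0, -1], [np.float64(0.05), np.float64(0.26), np.float64(0.34), 0, -1], [np.float64(0.06), np.float64(0.29), np.float64(0.32), 0, -1], [np.float64(0.07), np.float64(0.32), np.float64(0.29), 0, -1], [np.float64(0.07), np.float64(0.34), np.float64(0.26), 0, -1], [np.float64(0.07), np.float64(0.36), np.float64(0.23), 0, -1], [np.float64(0.08), np.float64(0.38), np.float64(0.19), 0, -1], [np.float64(0.08), np.float64(0.39), np.float64(0.16), 0, -1], [np.float64(0.08), np.float64(0.4), np.float64(0.12), 0, -1], [np.float64(0.08), np.float64(0.41), np.float64(0.08), 0, -1], [np.float64(0.08), np.float64(0.42), np.float64(0.04), 0, -1]]
```

apply_moves(
  targets=[
    [[0.01, 0.06, 0.44, 0, -1], [0.02, 0.09, 0.43, 0, -1], [0.03, 0.13, 0.42, 0, -1], [0.03, 0.17, 0.41, 0, -1], [0.04, 0.2, 0.39, 0, -1], [0.05, 0.23, 0.37, 0, -1], [0.05, 0.26, 0.34, 0, -1], [0.06, 0.29, 0.32, 0, -1]],
  ],
)

```text
clock: 4.15
eef_pos: [0.4558, 0.1786, 0.1472]
tool_rot: [0.1, 0.995, 0.001, 0.001]
ft_force: [0.5, 2.0, -4.5]
grip_width: 0.017
grasp_force: 58.7
```

apply_moves(
  targets=[
    [[0.07, 0.32, 0.29, 0, -1], [0.07, 0.34, 0.26, 0, -1], [0.07, 0.36, 0.23, 0, -1], [0.08, 0.38, 0.19, 0, -1], [0.08, 0.39, 0.16, 0, -1], [0.08, 0.4, 0.12, 0, -1], [0.06, 0.3, 0.1, 0, -1], [0.04, 0.2, 0.1, 0, -1]],
  ],
)

```text
clock: 4.82
eef_pos: [0.4771, 0.286, 0.2035]
tool_rot: [0.1, 0.995, -0.0, -0.0]
ft_force: [-0.9, -0.5, -5.6]
grip_width: 0.0171
grasp_force: 58.7
```

apply_moves(
  targets=[
    [[0, 0, 0.1, 0, -1], [0, 0, 0.2, 0, -1], [0, 0, 0.3, 0, -1], [0, 0, 0.3, 0, -1], [0, 0, 0.3, 0, -1], [0, 0, 0.2, 0, -1], [0, 0, 0, 0, -1], [0, 0, 0, 0, -1]],
  ],
)

```text
clock: 5.48
eef_pos: [0.4776, 0.2844, 0.2603]
tool_rot: [0.101, 0.995, 0.0, 0.0]
ft_force: [-0.3, 0.0, -5.7]
grip_width: 0.0168
grasp_force: 58.8
```

Run:
```python
from h import *
snap('scene','scene2',(150,120,500,400),2); print(get_obs()['ft_force'])
```

```text
[-1.06565983 -0.76556808 -6.48260647]
```

View pics/scene2.png

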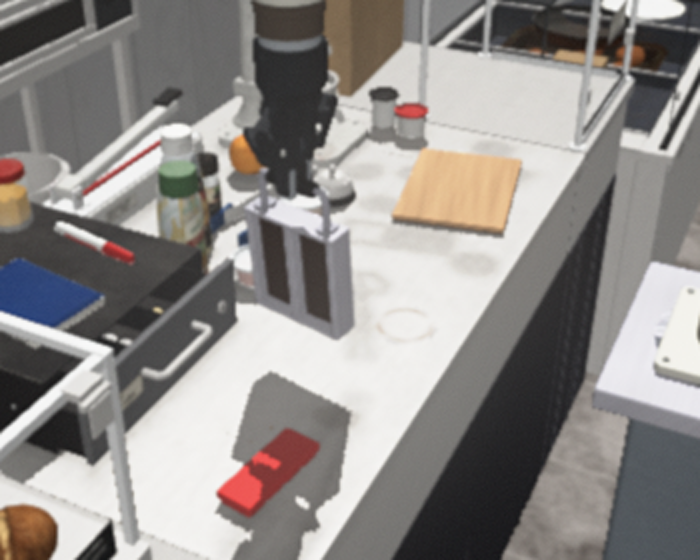

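The mould hangs end-down with its mouth toward +y. The slabs are still in, at crop pixels (272,255) and (315,277). I'll carry it to the board now.

apply_moves(
  targets=[
    [[0, -0.1, 0, 0, -1], [0, -0.2, 0, 0, -1], [0, -0.3, 0, 0, -1], [0, -0.4, 0, 0, -1], [0, -0.45, 0, 0.783, -1], [0, -0.45, 0, 0.783, -1], [0, -0.45, 0, 0.783, -1], [0, -0.45, 0, 0.783, -1]],
  ],
)

```text
clock: 6.2
eef_pos: [0.4769, 0.1707, 0.2596]
tool_rot: [0.073, 0.997, -0.001, -0.0]
ft_force: [-0.0, -1.0, -5.6]
grip_width: 0.0171
grasp_force: 58.8
```

apply_moves(
  targets=[
    [[0, -0.45, 0, 0.783, -1], [0, -0.45, 0, 0.783, -1], [0, -0.45, 0, 0.783, -1], [0, -0.45, 0, 0.783, -1], [0, -0.45, 0, 0.783, -1], [0, -0.45, 0, 0.783, -1], [0, -0.45, 0, 0.783, -1], [0, -0.45, 0, 0.783, -1]],
  ],
)

```text
clock: 6.87
eef_pos: [0.4766, 0.027, 0.2598]
tool_rot: [0.019, 1.0, -0.0, -0.0]
ft_force: [0.1, -1.0, -5.4]
grip_width: 0.0164
grasp_force: 58.9
```

apply_moves(
  targets=[
    [[0, -0.45, 0, 0.783, -1], [0, -0.45, 0, 0.783, -1], [0, -0.45, 0, 0.783, -1], [0, -0.45, 0, 0.783, -1], [0, -0.45, 0, 0.783, -1], [0, -0.45, 0, 0.783, -1], [0, -0.45, 0, 0.783, -1], [0, -0.45, 0, 0.783, -1]],
  ],
)

```text
clock: 7.53
eef_pos: [0.4763, -0.1168, 0.2597]
tool_rot: [-0.036, 0.999, -0.0, -0.0]
ft_force: [0.3, -0.0, -5.2]
grip_width: 0.0169
grasp_force: 58.8
```

apply_moves(
  targets=[
    [[0, -0.45, 0, 0.783, -1], [0, -0.45, 0, 0.783, -1], [0, -0.45, 0, 0.783, -1], [0, -0.45, 0, 0.783, -1], [0, -0.45, 0, 0.783, -1], [0, -0.45, 0, 0.783, -1], [0, -0.45, 0, 0.783, -1], [0, -0.45, 0, 0.783, -1]],
  ],
)

```text
clock: 8.2
eef_pos: [0.4761, -0.2606, 0.2596]
tool_rot: [-0.091, 0.996, 0.0, -0.001]
ft_force: [0.3, 0.7, -5.5]
grip_width: 0.0163
grasp_force: 58.8
```

apply_moves(
  targets=[
    [[0.08, -0.45, 0, 0.783, -1], [0, -0.4, 0, 0, -1], [0, -0.3, 0, 0, -1], [0, -0.2, 0, 0, -1], [0, -0.1, 0, 0, -1], [0, 0, 0, 0, -1], [0, 0, 0, 0, -1], [0, 0, 0, 0, -1]],
  ],
)

```text
clock: 8.87
eef_pos: [0.4807, -0.3162, 0.26]
tool_rot: [-0.098, 0.995, 0.0, -0.0]
ft_force: [0.1, -0.1, -6.9]
grip_width: 0.0168
grasp_force: 58.9
```

apply_moves(
  targets=[
    [[0, 0, -0.2, 0, -1], [0, 0, -0.3, 0, -1], [0, 0, -0.3, 0, -1], [0, 0, -0.25, 0, -1], [0, 0, -0.15, 0, -1], [0, 0, -0.1, 0, -1], [0, 0, -0.08, 0, -1], [0, 0, 0, 0, -1]],
  ],
)

```text
clock: 9.53
eef_pos: [0.4806, -0.3169, 0.2042]
tool_rot: [-0.098, 0.995, 0.0, -0.0]
ft_force: [-0.5, -0.5, -6.2]
grip_width: 0.017
grasp_force: 58.9
```

apply_moves(
  targets=[
    [[0, 0, -0.05, 0, -1], [0, 0, 0, 0, -1], [0, 0, 0, 0, -1]],
  ],
)

```text
clock: 9.78
eef_pos: [0.4808, -0.3172, 0.2031]
tool_rot: [-0.097, 0.995, -0.0, 0.0]
ft_force: [-0.7, 1.1, -6.0]
grip_width: 0.0171
grasp_force: 58.9
```

Run:
```python
import numpy as np
f=np.radians(np.linspace(0,90,25)); s=185*(1-0)*0-17*np.cos(f)+185*np.sin(f); z=185*np.cos(f)+17*np.sin(f)
print('\n'.join(str((round(a*-.194/40,2),round(a*.981/40,2),round(b/40,2))) for a,b in zip(np.diff(s),np.diff(z))))
```

```text
(np.float64(-0.06), np.float64(0.3), np.float64(0.02))
(np.float64(-0.06), np.float64(0.3), np.float64(-0.0))
(np.float64(-0.06), np.float64(0.3), np.float64(-0.02))
(np.float64(-0.06), np.float64(0.3), np.float64(-0.04))
(np.float64(-0.06), np.float64(0.29), np.float64(-0.06))
(np.float64(-0.06), np.float64(0.29), np.float64(-0.08))
(np.float64(-0.06), np.float64(0.28), np.float64(-0.1))
(np.float64(-0.05), np.float64(0.27), np.float64(-0.12))
(np.float64(-0.05), np.float64(0.27), np.float64(-0.14))
(np.float64(-0.05), np.float64(0.26), np.float64(-0.15))
(np.float64(-0.05), np.float64(0.25), np.float64(-0.17))
(np.float64(-0.05), np.float64(0.24), np.float64(-0.19))
(np.float64(-0.04), np.float64(0.22), np.float64(-0.2))
(np.float64(-0.04), np.float64(0.21), np.float64(-0.22))
(np.float64(-0.04), np.float64(0.2), np.float64(-0.23))
(np.float64(-0.04), np.float64(0.18), np.float64(-0.24))
(np.float64(-0.03), np.float64(0.16), np.float64(-0.25))
(np.float64(-0.03), np.float64(0.15), np.float64(-0.26))
(np.float64(-0.03), np.float64(0.13), np.float64(-0.27))
(np.float64(-0.02), np.float64(0.11), np.float64(-0.28))
(np.float64(-0.02), np.float64(0.09), np.float64(-0.29))
(np.float64(-0.01), np.float64(0.08), np.float64(-0.29))
(np.float64(-0.01), np.float64(0.06), np.float64(-0.3))
(np.float64(-0.01), np.float64(0.04), np.float64(-0.3))
```

apply_moves(
  targets=[
    [[0, 0, -0.03, 0, -1], [0, 0, -0.02, 0, -1], [0, 0, 0, 0, -1]],
  ],
)

```text
clock: 10.03
eef_pos: [0.4814, -0.3173, 0.2016]
tool_rot: [-0.098, 0.995, -0.001, 0.001]
ft_force: [0.9, 0.9, -2.5]
grip_width: 0.0169
grasp_force: 59.2
```

apply_moves(
  targets=[
    [[0, 0, -0.03, 0, -1], [0, 0, 0, 0, -1], [0, 0, 0, 0, -1]],
  ],
)

```text
clock: 10.28
eef_pos: [0.4818, -0.3176, 0.2014]
tool_rot: [-0.098, 0.995, -0.001, 0.002]
ft_force: [2.2, 1.1, 5.8]
grip_width: 0.0164
grasp_force: 60.1
```

apply_moves(
  targets=[
    [[-0.06, 0.3, 0.03, 0, -1], [-0.06, 0.3, 0, 0, -1], [-0.06, 0.3, -0.02, 0, -1], [-0.06, 0.3, -0.04, 0, -1], [-0.06, 0.29, -0.06, 0, -1], [-0.06, 0.29, -0.08, 0, -1], [-0.06, 0.28, -0.1, 0, -1], [0, 0, 0, 0, -1]],
  ],
)

```text
clock: 10.95
eef_pos: [0.464, -0.2306, 0.1902]
tool_rot: [-0.099, 0.995, 0.002, 0.002]
ft_force: [1.4, 4.9, 10.2]
grip_width: 0.0167
grasp_force: 60.6
```

Run:
```python
from h import *
snap('scene','scene3',(280,120,480,280),3.5); print(get_obs()['ft_force'])
```

```text
[-0.34564965  3.38348882  9.49768046]
```

View pics/scene3.png

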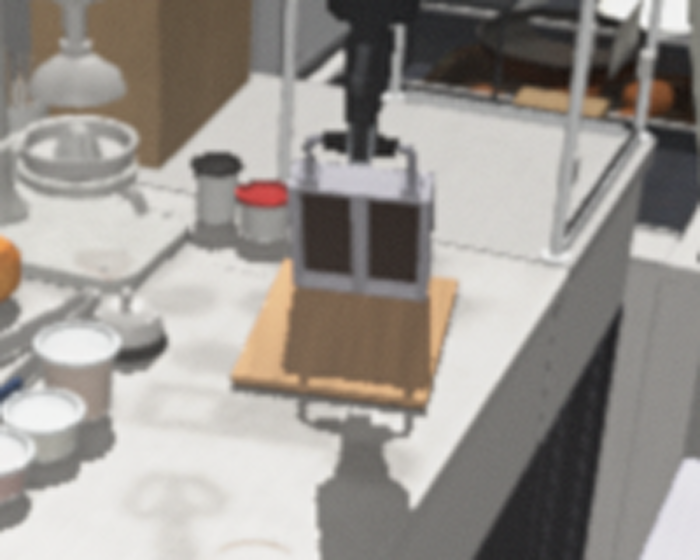

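The mould leans mouth-first with its far end on the board at crop (360,290), so the arc is working. I'll continue to lay it down.

apply_moves(
  targets=[
    [[-0.05, 0.27, -0.11, 0, -1], [-0.05, 0.27, -0.13, 0, -1], [-0.05, 0.26, -0.15, 0, -1], [-0.05, 0.25, -0.17, 0, -1], [-0.05, 0.24, -0.19, 0, -1], [-0.04, 0.22, -0.2, 0, -1], [-0.04, 0.21, -0.22, 0, -1], [-0.04, 0.2, -0.23, 0, -1]],
  ],
)

```text
clock: 11.67
eef_pos: [0.4479, -0.1538, 0.133]
tool_rot: [-0.099, 0.995, 0.003, 0.0]
ft_force: [0.2, 5.8, 2.5]
grip_width: 0.0165
grasp_force: 59.8
```

apply_moves(
  targets=[
    [[-0.04, 0.18, -0.24, 0, -1], [-0.03, 0.16, -0.25, 0, -1], [-0.03, 0.15, -0.26, 0, -1], [-0.03, 0.13, -0.27, 0, -1], [-0.02, 0.11, -0.28, 0, -1], [-0.02, 0.09, -0.29, 0, -1], [-0.01, 0.08, -0.29, 0, -1], [0, 0, 0, 0, -1]],
  ],
)

```text
clock: 12.33
eef_pos: [0.4385, -0.1194, 0.055]
tool_rot: [-0.099, 0.995, 0.002, -0.003]
ft_force: [0.6, 2.0, -1.8]
grip_width: 0.0169
grasp_force: 59.5
```

apply_moves(
  targets=[
    [[-0.01, 0.06, -0.2, 0, -1], [-0.01, 0.04, -0.2, 0, -1], [0, 0, 0, 0, -1], [0, 0, 0, 0, -1]],
  ],
)

```text
clock: 12.67
eef_pos: [0.4403, -0.1174, 0.0411]
tool_rot: [-0.097, 0.995, 0.001, -0.001]
ft_force: [-0.5, 1.2, -2.1]
grip_width: 0.0167
grasp_force: 59.3
```

apply_moves(
  targets=[
    [[0.01, -0.03, 0.25, 0, -1], [0.01, -0.05, 0.25, 0, -1], [0.01, -0.06, 0.25, 0, -1], [0.02, -0.08, 0.23, 0, -1], [0, 0, 0, 0, -1], [0, 0, 0, 0, 0], [0, 0, 0, 0, 0], [0, 0, 0, 0, 0]],
  ],
)

```text
clock: 13.33
eef_pos: [0.4431, -0.1268, 0.0806]
tool_rot: [-0.097, 0.995, -0.0, 0.0]
ft_force: [0.6, 1.4, -0.5]
grip_width: 0.0427
grasp_force: 0.0
```

apply_moves(
  targets=[
    [[0, 0, 0, 0, 0], [0, 0, 0, 0, 0]],
  ],
)

```text
clock: 13.5
eef_pos: [0.443, -0.1267, 0.0805]
tool_rot: [-0.097, 0.995, -0.0, -0.0]
ft_force: [-0.2, -0.5, 0.2]
grip_width: 0.0427
grasp_force: 0.0
```

Run:
```python
from h import *
p,d=snap('scene','scene4',(280,120,480,280),3.5); print(get_obs()['ft_force'])
p,d=snap('top','top4'); W=world('top',d);Z=W[...,2]
g=(W[...,0]>.33)&(W[...,0]<.6)&(W[...,1]<-.08)&(W[...,1]>-.37)&(Z>.03)&(Z<.055)
print(cv2.minAreaRect(W[g][:,:2].astype(np.float32)),np.percentile(Z[g],[5,50,95]),g.sum())
P=W[g];print(np.linalg.lstsq(np.c_[P[:,:2],np.ones(len(P))],P[:,2],rcond=None)[0])
```

```text
[ 0.10590794  0.58575763 -0.02987763]
((0.4880540668964386, -0.18963386118412018), (0.09178485721349716, 0.21361711621284485), 34.27874755859375) [0.03168517 0.04530368 0.0506472 ] 569
[ 0.03717492 -0.06550698  0.01085348]
```

View pics/scene4.png

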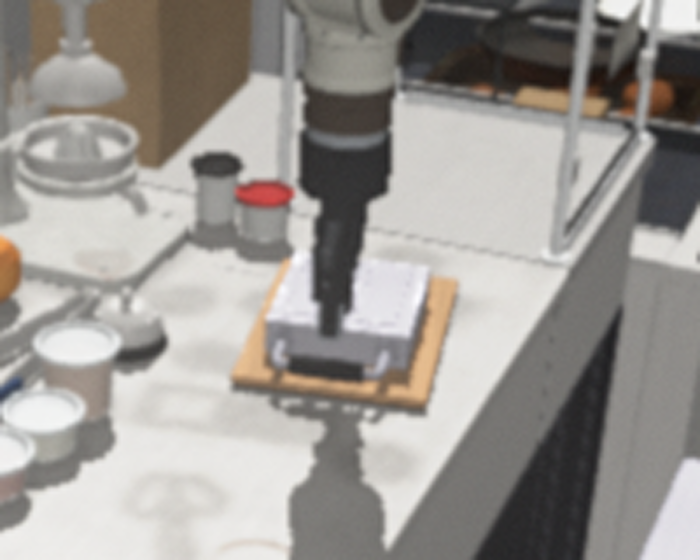

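The mould lies flat mouth-down, with the sleeve at crop (325,367). I'll regrip and repeat the knocks.

apply_moves(
  targets=[
    [[-0.05, 0.27, -0.1, 0, 0], [0, 0, -0.35, 0, 0], [0, 0, -0.4, 0, 0], [0, 0, -0.25, 0, 0], [0, 0, 0, 0, -1], [0, 0, 0, 0, -1], [0, 0, 0, 0, -1], [0, 0, 0, 0, -1]],
  ],
)

```text
clock: 14.27
eef_pos: [0.4408, -0.1154, 0.037]
tool_rot: [-0.097, 0.995, 0.0, -0.0]
ft_force: [-1.9, 1.4, -1.2]
grip_width: 0.0165
grasp_force: 58.6
```

apply_moves(
  targets=[
    [[0.01, -0.04, 0.29, 0, -1], [0.01, -0.06, 0.29, 0, -1], [0.01, -0.08, 0.29, 0, -1], [0.02, -0.09, 0.28, 0, -1], [0, 0, 0, 0, -1], [0, 0, 0, 0, 0], [0, 0, 0, 0, 0], [0, 0, 0, 0, 0]],
  ],
)

```text
clock: 14.93
eef_pos: [0.4431, -0.1266, 0.0824]
tool_rot: [-0.098, 0.995, -0.0, 0.0]
ft_force: [-0.0, 0.5, -0.1]
grip_width: 0.0428
grasp_force: 0.0
```

apply_moves(
  targets=[
    [[-0.05, 0.27, -0.1, 0, 0], [0, 0, -0.37, 0, 0], [0, 0, -0.42, 0, 0], [0, 0, -0.27, 0, 0], [0, 0, 0, 0, -1], [0, 0, 0, 0, -1], [0, 0, 0, 0, -1], [0, 0, 0, 0, -1]],
  ],
)

```text
clock: 15.6
eef_pos: [0.4407, -0.1154, 0.0365]
tool_rot: [-0.097, 0.995, 0.0, -0.0]
ft_force: [-1.0, 0.6, -1.4]
grip_width: 0.0171
grasp_force: 58.9
```

apply_moves(
  targets=[
    [[0.01, -0.04, 0.3, 0, -1], [0.01, -0.06, 0.3, 0, -1], [0.01, -0.08, 0.29, 0, -1], [0.02, -0.09, 0.28, 0, -1], [0, 0, 0, 0, -1], [0, 0, 0, 0, 0], [0, 0, 0, 0, 0], [0, 0, 0, 0, 0]],
  ],
)

```text
clock: 16.27
eef_pos: [0.4431, -0.1266, 0.0828]
tool_rot: [-0.098, 0.995, -0.0, 0.0]
ft_force: [-0.1, 0.3, -0.1]
grip_width: 0.0427
grasp_force: 0.0
```

apply_moves(
  targets=[
    [[-0.05, 0.27, -0.1, 0, 0], [0, 0, -0.37, 0, 0], [0, 0, -0.42, 0, 0], [0, 0, -0.28, 0, 0], [0, 0, 0, 0, -1], [0, 0, 0, 0, -1], [0, 0, 0, 0, -1], [0, 0, 0, 0, -1]],
  ],
)

```text
clock: 16.93
eef_pos: [0.4408, -0.1154, 0.0365]
tool_rot: [-0.097, 0.995, 0.0, -0.0]
ft_force: [-1.1, 0.9, -1.4]
grip_width: 0.0169
grasp_force: 58.6
```

apply_moves(
  targets=[
    [[0.01, -0.04, 0.3, 0, -1], [0.01, -0.06, 0.3, 0, -1], [0.01, -0.08, 0.29, 0, -1], [0.02, -0.09, 0.28, 0, -1], [0, 0, 0, 0, -1], [0, 0, 0, 0, 0], [0, 0, 0, 0, 0], [0, 0, 0, 0, 0]],
  ],
)

```text
clock: 17.6
eef_pos: [0.443, -0.1266, 0.0828]
tool_rot: [-0.098, 0.995, -0.0, 0.0]
ft_force: [0.6, 0.2, 0.0]
grip_width: 0.0427
grasp_force: 0.0
```

apply_moves(
  targets=[
    [[-0.05, 0.27, -0.1, 0, 0], [0, 0, -0.37, 0, 0], [0, 0, -0.42, 0, 0], [0, 0, -0.27, 0, 0], [0, 0, 0, 0, -1], [0, 0, 0, 0, -1], [0, 0, 0, 0, -1], [0, 0, 0, 0, -1]],
  ],
)

```text
clock: 18.27
eef_pos: [0.4407, -0.1154, 0.0369]
tool_rot: [-0.098, 0.995, 0.0, -0.0]
ft_force: [-0.3, 1.6, -1.8]
grip_width: 0.0166
grasp_force: 58.8
```

apply_moves(
  targets=[
    [[0.01, -0.04, 0.3, 0, -1], [0.01, -0.06, 0.3, 0, -1], [0.01, -0.08, 0.3, 0, -1], [0.02, -0.1, 0.3, 0, -1], [0.01, -0.05, 0.1, 0, -1], [0, 0, 0, 0, -1], [0, 0, 0, 0, -1], [0, 0, 0, 0, -1]],
  ],
)

```text
clock: 18.93
eef_pos: [0.4433, -0.1289, 0.0883]
tool_rot: [-0.098, 0.995, 0.0, -0.0]
ft_force: [0.4, -0.2, -1.5]
grip_width: 0.0168
grasp_force: 58.8
```

Run:
```python
from h import *
p,d=snap('scene','scene5',(330,170,430,250),7); print(get_obs()['ft_force'])
```

```text
[-0.36622392  1.09009094 -1.56690672]
```

View pics/scene5.png

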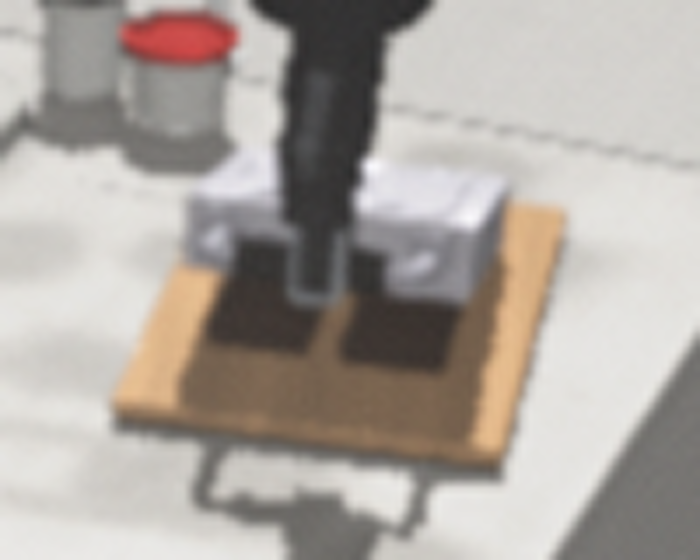

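Both slabs, dark at crop (265,300) and (400,320), lie on the board below the raised mould. I'll lower it, let it rest free, then regrip.

apply_moves(
  targets=[
    [[-0.01, 0.07, -0.2, 0, -1], [-0.02, 0.1, -0.3, 0, -1], [-0.01, 0.07, -0.3, 0, -1], [-0.01, 0.06, -0.3, 0, -1], [-0.01, 0.03, -0.18, 0, -1], [0, 0, 0, 0, 0], [0, 0, 0, 0, 0], [0, 0, 0, 0, 0]],
  ],
)

```text
clock: 19.65
eef_pos: [0.4416, -0.1159, 0.0378]
tool_rot: [-0.098, 0.995, -0.0, 0.0]
ft_force: [0.4, -0.6, 0.3]
grip_width: 0.0427
grasp_force: 0.0
```

apply_moves(
  targets=[
    [[0, 0, 0, 0, 0], [0, 0, 0, 0, 0], [0, 0, 0, 0, 0], [0, 0, 0, 0, -1], [0, 0, 0, 0, -1], [0, 0, 0, 0, -1], [0, 0, 0, 0, -1]],
  ],
)

```text
clock: 20.23
eef_pos: [0.4412, -0.1158, 0.0379]
tool_rot: [-0.097, 0.995, 0.0, 0.0]
ft_force: [-0.7, 1.3, 3.8]
grip_width: 0.0166
grasp_force: 59.1
```

apply_moves(
  targets=[
    [[0.01, -0.04, 0.3, 0, -1], [0.01, -0.06, 0.3, 0, -1], [0.01, -0.08, 0.29, 0, -1], [0.02, -0.1, 0.29, 0, -1], [0.02, -0.11, 0.28, 0, -1], [0.03, -0.13, 0.27, 0, -1], [0.03, -0.15, 0.26, 0, -1], [0.03, -0.16, 0.25, 0, -1]],
  ],
)

```text
clock: 20.9
eef_pos: [0.4469, -0.1484, 0.1272]
tool_rot: [-0.098, 0.995, 0.001, -0.0]
ft_force: [0.5, 0.9, -0.7]
grip_width: 0.0166
grasp_force: 59.2
```

apply_moves(
  targets=[
    [[0.04, -0.18, 0.24, 0, -1], [0.04, -0.2, 0.23, 0, -1], [0.04, -0.21, 0.22, 0, -1], [0.04, -0.22, 0.2, 0, -1], [0.05, -0.24, 0.19, 0, -1], [0.05, -0.25, 0.17, 0, -1], [0.05, -0.26, 0.15, 0, -1], [0.05, -0.27, 0.14, 0, -1]],
  ],
)

```text
clock: 21.57
eef_pos: [0.4619, -0.2223, 0.1898]
tool_rot: [-0.098, 0.995, 0.0, 0.0]
ft_force: [-0.6, 2.0, 4.2]
grip_width: 0.0168
grasp_force: 59.7
```

apply_moves(
  targets=[
    [[0.05, -0.27, 0.12, 0, -1], [0.06, -0.28, 0.1, 0, -1], [0.06, -0.29, 0.08, 0, -1], [0.06, -0.29, 0.06, 0, -1], [0.06, -0.3, 0.06, 0, -1], [0.05, -0.25, 0.06, 0, -1], [0.04, -0.2, 0.06, 0, -1], [0, 0, 0.1, 0, -1]],
  ],
)

```text
clock: 22.23
eef_pos: [0.4766, -0.2988, 0.213]
tool_rot: [-0.097, 0.995, 0.0, -0.001]
ft_force: [0.3, 0.4, -3.9]
grip_width: 0.0168
grasp_force: 58.9
```

apply_moves(
  targets=[
    [[0, 0, 0.2, 0, -1], [0, 0, 0.3, 0, -1], [0, 0, 0.4, 0, -1], [0, 0, 0.4, 0, -1], [0, 0, 0.3, 0, -1], [0, 0, 0.2, 0, -1], [0, 0, 0, 0, -1], [0, 0, 0, 0, -1]],
  ],
)

```text
clock: 22.9
eef_pos: [0.4771, -0.2971, 0.2865]
tool_rot: [-0.098, 0.995, -0.0, 0.0]
ft_force: [-0.2, 0.8, -3.0]
grip_width: 0.0168
grasp_force: 59.0
```

Run:
```python
from h import *
p,d=snap('scene','scene6',(280,120,480,280),3.5); print(get_obs()['ft_force'])
```

```text
[ 0.11835244 -0.05071666 -3.54329024]
```

View pics/scene6.png

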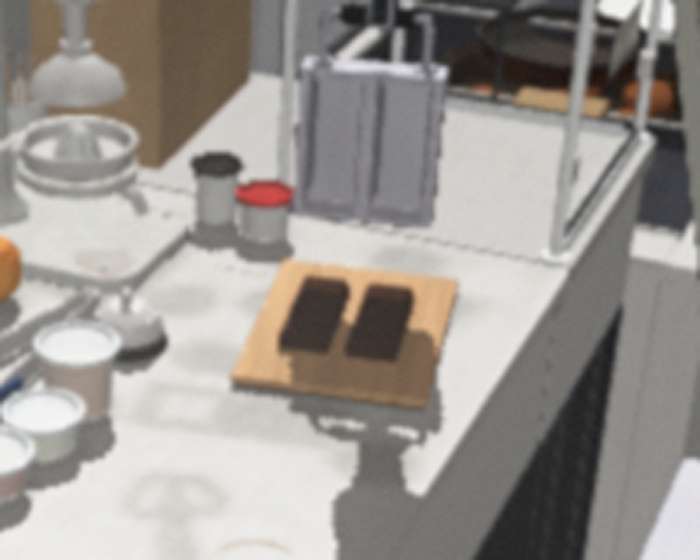

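The mould is empty. Both slabs lie flat on the board at crop (315,315) and (380,320). I'll carry the mould to the clear worktop on +y.

apply_moves(
  targets=[
    [[0, 0.1, 0, 0, -1], [0, 0.2, 0, 0, -1], [0, 0.3, 0, 0, -1], [0, 0.4, 0, 0, -1], [0, 0.45, 0, 0, -1], [0, 0.45, 0, 0, -1], [0, 0.45, 0, 0, -1], [0, 0.45, 0, 0, -1]],
  ],
)

```text
clock: 23.62
eef_pos: [0.4765, -0.1834, 0.286]
tool_rot: [-0.098, 0.995, 0.0, -0.0]
ft_force: [0.3, 0.2, -3.2]
grip_width: 0.0169
grasp_force: 59.0
```

apply_moves(
  targets=[
    [[0, 0.45, 0, 0, -1], [0, 0.45, 0, 0, -1], [0, 0.45, 0, 0, -1], [0, 0.45, 0, 0, -1], [0, 0.45, 0, 0, -1], [0, 0.45, 0, 0, -1], [0, 0.45, 0, 0, -1], [0, 0.45, 0, 0, -1]],
  ],
)

```text
clock: 24.28
eef_pos: [0.4762, -0.0395, 0.2861]
tool_rot: [-0.098, 0.995, 0.0, -0.0]
ft_force: [-0.3, -0.7, -4.0]
grip_width: 0.0167
grasp_force: 59.0
```

apply_moves(
  targets=[
    [[0, 0.4, -0.1, 0, -1], [0, 0.3, -0.2, 0, -1], [0, 0.2, -0.3, 0, -1], [0, 0.1, -0.4, 0, -1], [0, 0, -0.4, 0, -1], [0, 0, -0.4, 0, -1], [0, 0, -0.3, 0, -1], [0, 0, -0.1, 0, -1]],
  ],
)

```text
clock: 24.95
eef_pos: [0.4748, -0.0005, 0.1961]
tool_rot: [-0.098, 0.995, 0.0, -0.002]
ft_force: [-0.7, 0.7, -3.1]
grip_width: 0.0166
grasp_force: 59.0
```

apply_moves(
  targets=[
    [[0, 0, -0.06, 0, -1], [0, 0, -0.04, 0, -1], [0, 0, 0, 0, -1], [0, 0, 0, 0, -1]],
  ],
)

```text
clock: 25.28
eef_pos: [0.4775, -0.0014, 0.1951]
tool_rot: [-0.097, 0.995, -0.0, 0.001]
ft_force: [-0.0, 0.6, -2.6]
grip_width: 0.0164
grasp_force: 59.0
```

apply_moves(
  targets=[
    [[0, 0, -0.03, 0, -1], [0, 0, 0, 0, -1], [0, 0, 0, 0, -1]],
  ],
)

```text
clock: 25.53
eef_pos: [0.4779, -0.0015, 0.1944]
tool_rot: [-0.097, 0.995, -0.0, 0.001]
ft_force: [-0.4, -0.3, 3.9]
grip_width: 0.0167
grasp_force: 59.7
```

Touching. I'll tip it down along the arc.

apply_moves(
  targets=[
    [[-0.06, 0.3, 0.03, 0, -1], [-0.06, 0.3, 0, 0, -1], [-0.06, 0.3, -0.02, 0, -1], [-0.06, 0.3, -0.04, 0, -1], [-0.06, 0.29, -0.06, 0, -1], [-0.06, 0.29, -0.08, 0, -1], [-0.06, 0.28, -0.1, 0, -1], [-0.05, 0.27, -0.12, 0, -1]],
  ],
)

```text
clock: 26.2
eef_pos: [0.4594, 0.0946, 0.1811]
tool_rot: [-0.098, 0.995, 0.003, 0.003]
ft_force: [-6.1, 5.9, 18.7]
grip_width: 0.0164
grasp_force: 61.3
```

apply_moves(
  targets=[
    [[-0.05, 0.27, -0.14, 0, -1], [-0.05, 0.26, -0.15, 0, -1], [-0.05, 0.25, -0.17, 0, -1], [-0.05, 0.24, -0.19, 0, -1], [-0.04, 0.22, -0.2, 0, -1], [-0.04, 0.21, -0.22, 0, -1], [-0.04, 0.2, -0.23, 0, -1], [-0.04, 0.18, -0.24, 0, -1]],
  ],
)

```text
clock: 26.87
eef_pos: [0.4447, 0.1667, 0.1164]
tool_rot: [-0.098, 0.995, 0.001, 0.001]
ft_force: [-0.3, 2.4, 1.0]
grip_width: 0.0166
grasp_force: 59.4
```

apply_moves(
  targets=[
    [[-0.03, 0.16, -0.25, 0, -1], [-0.03, 0.15, -0.26, 0, -1], [-0.03, 0.13, -0.27, 0, -1], [-0.02, 0.11, -0.28, 0, -1], [-0.02, 0.09, -0.29, 0, -1], [-0.01, 0.08, -0.29, 0, -1], [-0.01, 0.06, -0.25, 0, -1], [-0.01, 0.04, -0.15, 0, -1]],
  ],
)

```text
clock: 27.53
eef_pos: [0.4367, 0.1968, 0.0323]
tool_rot: [-0.097, 0.995, -0.001, -0.001]
ft_force: [0.9, -2.4, -2.0]
grip_width: 0.0167
grasp_force: 59.2
```

apply_moves(
  targets=[
    [[0, 0, -0.06, 0, -1], [0, 0, -0.04, 0, -1], [0, 0, 0, 0, -1], [0, 0, 0, 0, -1]],
  ],
)

```text
clock: 27.87
eef_pos: [0.4375, 0.1974, 0.0305]
tool_rot: [-0.097, 0.995, -0.0, 0.0]
ft_force: [0.2, -0.6, -1.0]
grip_width: 0.016
grasp_force: 59.2
```

apply_moves(
  targets=[
    [[0, 0, -0.05, 0, -1], [0, 0, -0.04, 0, -1], [0, 0, 0, 0, -1], [0, 0, 0, 0, -0.4], [0, 0, 0, 0, 0], [0, 0, 0, 0, 0], [0, 0, 0, 0, 0]],
  ],
)

```text
clock: 28.45
eef_pos: [0.4376, 0.1979, 0.0269]
tool_rot: [-0.097, 0.995, 0.0, 0.0]
ft_force: [0.0, 0.5, 0.0]
grip_width: 0.0429
grasp_force: 0.0
```

apply_moves(
  targets=[
    [[0, 0, 0.2, 0, 0], [0, 0, 0.4, 0, 0], [0, 0, 0.6, 0, 0], [0, 0, 0.8, 0, 0], [0, 0, 0.8, 0, 0], [-0.6, 0, 0.5, 0, 0], [-0.6, 0, 0, 0, 0], [0, 0, 0, 0, 0]],
  ],
)

```text
clock: 29.12
eef_pos: [0.3865, 0.1975, 0.1605]
tool_rot: [-0.098, 0.995, 0.0, -0.0]
ft_force: [-1.7, -0.3, -0.9]
grip_width: 0.0423
grasp_force: 0.0
```

Run:
```python
from h import *
p,d=snap('scene','scene7'); p,d=snap('top','top7',(200,190,530,330),2.4); W=world('top',d);Z=W[...,2]
X,Y=W[...,0],W[...,1]
g=(X>.35)&(X<.54)&(Y>-.05)&(Y<.3)&(Z>.02)&(Z<.05); P=W[g]
print(cv2.minAreaRect(P[:,:2].astype(np.float32)),np.percentile(P[:,2],[5,50,95]))
g=(p.max(2)<75)&(X>.36)&(X<.58)&(Y>-.37)&(Y<-.1)&(Z<.05);P=W[g]
b=np.array([[np.cos(.1952),np.sin(.1952)],[-np.sin(.1952),np.cos(.1952)]])
q=(P[:,:2]-[.464,-.2333])@b.T; print(q.min(0),q.max(0),np.median(P[:,2]))
```

```text
((0.45644906163215637, 0.11245089024305344), (0.12595729529857635, 0.19401881098747253), 11.324897766113281) [0.02593644 0.03524601 0.03946858]
[-0.04983499 -0.05229668] [0.05299806 0.06413201] 0.030226173877684337
```

View pics/top7.png

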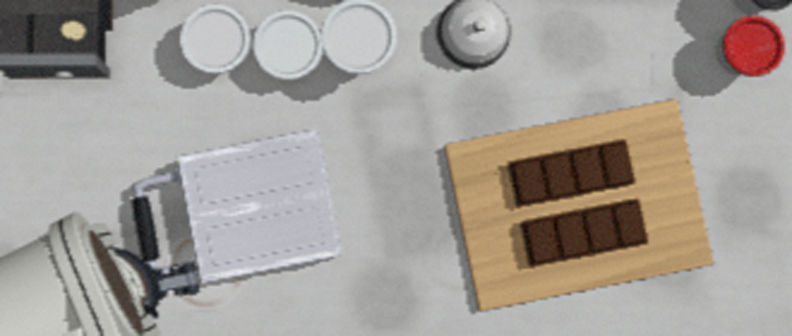

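View pics/scene7.png

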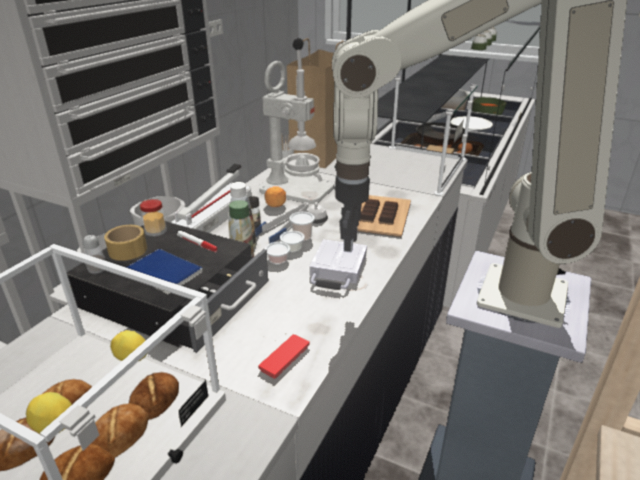

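The slabs are on the board pattern up, at crop (572,172) and (585,232). The mould lies flat on the worktop at crop (260,205), well clear of the board, and the cups and bell haven't moved. I'll hand it in.

```bash
python3 -c "
from workcell import order
print(order.job_done())"
```

```text
the job is handed in; nothing more can be done
None
```

The job is handed in: in the last pictures both slabs lie flat on the board, patterned side up, the empty mould lies flat on the worktop clear of the board, and the pots, cups and bell look undisturbed; no verdict came back.

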